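# Hang the picked-parts pail on its hook under the bin rack

### The job

Hang the pail of picked bolts on the free double hook under the bins, ready for collection: while it stands on the bench swing its folded bail upright, then lift it over and hook the bail over both prongs. Let the hook take the weight before you let go, without ramming it, so that the pail is left hanging level and still, and do not knock the hanging scoop, the rack or the other things on the bench.

Things in the scene. Friction and masses are not known exactly. Their poses are not given: they have to be found in the camera images.
- pail: Open rectangular pail of plain sheet steel with steel bolts in it, 100 mm (its x) by 140 mm (its y), 75 mm high, rolled rim standing 3 mm out; 0.4 to 0.75 kg in all. Origin: centre of its underside, z up. A swing bail (carrying bow) is pivoted outside its two short end walls.
- bail_pivot (a point): Middle of the bail's pivot line, in the pail's middle 68 mm above its underside; the line runs along the pail's y. Folded, the bail lies level round the long wall on the pail's -x side (to the robot's left), its crossbar 68 mm from this line and only about 9 mm off the rim: too close for a finger between, but free from outside and below.
- bail (a joint): Angle of the bail about its pivots, rad: 0 = folded level to the pail's -x side, 1.57 = upright above the pail, up to 2.9 towards the other side. The pivots are stiff (1 to 2 N at the crossbar moves it): the bail stays where it is left.
- bail_grip (a point): Middle of the bail's crossbar, on the bar's axis. The crossbar is a straight 8 mm round steel bar, 157 mm between the legs' centres, along the pail's y, with a black round sleeve 12 mm thick and 50 mm long on its middle. The axes of this point turn with the bail.
- hook: Slotted steel plate fixed on the rack's lower rail, carrying a double hook: two equal parallel prongs of 9 mm rod at y = +40 and -40 mm, nothing between them. x points level from the prong tips to the rack, z up. Origin: midway between the prongs, at the mean height of their seat. The prongs are clamped in the plate's slots up to 14 mm above or below that; how high is not measured.
- hook_mid (a point): The hook's origin again, as a point. Seen from the side the rods' centre lines run: lowest (the seat, a shallow V) at x = 4 mm, rising 12 mm to x = 34 mm behind and on to the plate at x = 91 mm; in front rising 5 mm to x = -10 mm and 14 mm to the tip's end at x = -19 mm, its rounded top 4.5 mm higher. A bar in the seat has its axis 9 mm above the lowest line.
- bins_edge (a point): Middle of the front lower edge of the lower row of bins, 125 mm above the hook's origin. The bins jut out over the hook, to x = +15 mm in the hook's axes, along the whole rack: a gripper pointing straight down strikes them before the bar is in the seat.
- rack: Bench-top bin rack, fixed: two slotted white uprights 480 mm high, 444 mm apart, three rails, two rows of four yellow bins (undersides 325 and 402 mm above the bench). Origin: on the bench, middle of the uprights' front line; x points away from its front, to the rear, y along it.
- scoop_blade (a point): Middle of the blade of an aluminium hand scoop (66 mm wide, 165 mm long) that hangs on a single peg on the same rail, about 180 mm to the left or right of the double hook; it can swing. Leave it alone.
- loose_bin: Yellow open-fronted bin with stock, 120 x 105 x 65 mm, loose on the bench; origin: centre of its underside. Leave it alone.
- carton: Closed carton, 100 x 150 x 60 mm, loose on the bench; origin: centre of its underside. Leave it alone.

How it is judged:
On the way, in this order (a step that is already met when the one before it is completed fails the run):
1. the bail stands upright (within about 20 degrees) while the pail still stands on the bench (value of joint bail between 1.2 and 1.95 rad and height (world z) of pail below 0.006 m and angle between pail's own z axis and vertical below 0.06 rad), for 0.2 s.
2. the hook bears the hooked bail's weight while the fingers still hold it (contact force between pail and hook above 2 N and contact force between the fingers and pail above 0.5 N and height (world z) of pail above 0.04 m and x of bail_grip in the frame of hook above -0.012 m and z of bail_grip in the frame of hook below 0.03 m), for 0.15 s.
At the end, for the whole second after the job is handed in: The pail hangs by its bail on both prongs: crossbar in the hook behind the upturned tips, at the height of the seat wherever the prongs are clamped, its middle within 22 mm of midway between them; pail off the bench, level within 17 degrees, at rest (below 0.03 m/s) and released (x of bail_grip in the frame of hook between -0.012 and 0.035 m and y of bail_grip in the frame of hook between -0.022 and 0.022 m and z of bail_grip in the frame of hook between -0.01 and 0.03 m and contact force between pail and hook above 2 N and height (world z) of pail above 0.045 m and angle between pail's own z axis and vertical below 0.3 rad and linear speed of pail below 0.03 m/s and angular speed of pail below 0.3 rad/s and contact force between the fingers and pail below 0.1 N); the robot touches nothing.
It fails at once if the hook is rammed or hit hard (over 35 N) (contact force between hook and pail above 35 N or contact force between hook and the fingers above 35 N).
It fails at once if the pail is tipped over (50 degrees) (angle between pail's own z axis and vertical above 0.87 rad).
It fails at once if the robot or the pail strikes the bin rack (over 20 N) (contact force between rack and the arm above 20 N or contact force between rack and the fingers above 20 N or contact force between rack and pail above 20 N).
It fails at once if the hanging scoop is knocked (its blade moves over 30 mm) (distance of scoop_blade from where it was at the start of the episode above 0.03 m).
It fails at once if the loose bin or the carton is shifted over 25 mm (distance of any of loose_bin, carton from where it was at the start of the episode above 0.025 m).
It also fails if it takes over 69 s, if anything falls off the work surface, if the arm or the gripper's body presses on something with over 40 N, if the wrist force passes 120 N, or if a joint passes its speed limit or range.

### The arm

A 6-joint arm with a two-finger parallel gripper is mounted at the origin on the work surface. World frame = base frame: x ahead of the robot, y to its left, z up, the work surface at z = 0. Lengths are in m, angles in rad, forces in N, time in s.
With the tool pointing down it reaches from about 0.275 to 0.875 m from the base axis. Payload 12.5 kg.
Tool frame: the origin (TCP) lies on the centre line of the jaws, within the pads' length; the fingertips stand r.finger_overhang ahead of it and the grasp point (between the pads) lies 3 mm ahead of it (r.finger_overhang is the distance from the TCP to the fingertips, in m); z points along the fingers, y is the direction in which the jaws open and shut (so a half turn about z gives the same grasp; the last joint's range is limited). The gripper opens to 85 mm and grips with 20 to 120 N. Pads are 22 mm wide; open, the fingers measure 114 mm over their backs; the gripper's body (76 mm by 85 mm) begins 54 mm behind the grasp point. The pads swing forward as they close: fully open they stand 13 mm farther back than shut.
Start: joints at [-1.21, 0.351, 1.652, -0, 1.139, -0.085], TCP at [0.237, -0.496, 0.253] pointing down, gripper open.
Joint ranges: [-2.75, 2.75], [-0.79, 2.1], [0.01, 2.65], [-1.57, 4.71], [0.07, 3.14], [-2.87, 2.87]. Speed limits (rad/s): [2.22, 2.22, 2.79, 3.14, 3.14, 3.14].

### API

Orientations are given as a unit quaternion [x, y, z, w].
In Python, from cell import r, optics gives the robot as it stands. The module is installed in compiled form; this text tells all that it offers. Calls block until the motion is done:
- r.move_to(position, orientation): joint-space move of the TCP to a pose.
- r.move_linear(position, rot=None, vel=0.15): straight line of the TCP; rot=None keeps the orientation; vel is the mean speed in m/s.
- r.set_joints(angles): joint-space move.
- r.set_gripper(opening, squeeze=None): opening from 0.0 (shut) to 1.0 (fully open); squeeze is the grip in N (None keeps the last); returns when the fingers have stopped.
- r.sleep(seconds).
- r.inverse_kinematics(position, orientation): joint angles nearest the present ones, or None.
- optics.get_image(name): name is "scene" or "side" or "wrist"; returns a dict with "pixels" (400x640x3 uint8, red, green, blue), "depth" (400x640 float32, m along the optical axis (not along the pixel's ray), 0 where there is no reading), "fx", "fy", "cx", "cy" (pixels), "camera_from_world" (4x4, takes a point from world to camera coordinates); the wrist camera has in their place "mount" (4x4, takes a point from camera to tool coordinates, whose origin is the TCP and whose axes are the flange's). Camera axes: x right, y down, z forward; pixel columns grow to the right and rows downward; lengths in m; the calibration is good to about 2 mm. A picture is of the moment at which its call begins: read the wrist's pose just before it.
A pose or a line that the arm cannot do raises r.PlanningError and nothing moves.
- r.hand_in(): hands the job in, once; it reports no verdict.
Readings, each from a call of its own:
- r.current_t(): time.
- r.current_q(): joint angles.
- r.current_qvel(): joint speeds.
- r.current_effort(): joint torques, N m.
- r.current_tool_pos(): TCP position.
- r.current_ee_rot(): TCP orientation.
- r.current_contact_force(): force on the tool from outside, world axes, zero at the start.
- r.current_torque(): the same for the moment, N m.
- r.current_opening(): opening from 0.0 (shut) to 1.0 (fully open).
Only numpy, scipy, OpenCV 4.12 (cv2) and the standard library are available. Lean on these libraries where they do the work, as an engineer would, in place of code of your own. Each camera call takes 0.05 s, during which the arm holds its last target.

## Working session

There is one attempt and no reset: what is moved stays moved. The work goes in short steps, each a Python script; the robot and the scene stay as the last script left them, time stands still between calls to the robot, and variables do not carry over. Pictures are saved under pics/ and viewed, and the job is handed in when it is done.

```bash
mkdir -p pics
cat > h.py <<'E'
import numpy as np, cv2
from cell import r, optics
def grab(n,tag):
    p=(r.current_tool_pos(),r.current_ee_rot())
    d=optics.get_image(n)
    cv2.imwrite(f'pics/{tag}.png',d['pixels'][:,:,::-1]); d['pose']=p
    np.savez(f'pics/{tag}.npz',**{k:v for k,v in d.items() if k!='pose'},pp=np.array(p[0]),pq=np.array(p[1]))
    return d
def world(tag,u,v,depth=None):
    d=np.load(f'pics/{tag}.npz')
    z=d['depth'][int(v),int(u)] if depth is None else depth
    c=np.array([(u-d['cx'])/d['fx']*z,(v-d['cy'])/d['fy']*z,z,1])
    if 'camera_from_world' in d: return (np.linalg.inv(d['camera_from_world'])@c)[:3]
    from scipy.spatial.transform import Rotation as R
    t=d['mount']@c
    return R.from_quat(d['pq']).apply(t[:3])+d['pp']
def cloud(tag):
    d=np.load(f'pics/{tag}.npz'); z=d['depth']; v,u=np.mgrid[:400,:640]
    c=np.stack([(u-d['cx'])/d['fx']*z,(v-d['cy'])/d['fy']*z,z,np.ones_like(z)],-1)
    if 'camera_from_world' in d: w=(c@np.linalg.inv(d['camera_from_world']).T)[...,:3]
    else:
        from scipy.spatial.transform import Rotation as R
        w=R.from_quat(d['pq']).apply((c@d['mount'].T)[...,:3].reshape(-1,3)).reshape(400,640,3)+d['pp']
    w[z==0]=np.nan
    return w
def crop(tag,u0,v0,u1,v1,s,out):
    im=cv2.imread(f'pics/{tag}.png')[v0:v1,u0:u1]
    cv2.imwrite(f'pics/{out}.png',cv2.resize(im,None,fx=s,fy=s,interpolation=cv2.INTER_CUBIC))
E
python3 - <<'E'
from h import *
for n in ['scene','side','wrist']:
    d=grab(n,n+'0')
    if n!='wrist': print(n,np.linalg.inv(d['camera_from_world']).round(3),d['fx'])
    else: print(d['mount'].round(3),d['fx'])
print(r.finger_overhang,r.current_t(),r.current_ee_rot(),r.current_contact_force(),r.current_opening())
E
```

```text
scene [[-0.363  0.684 -0.633  1.647]
 [ 0.932  0.28  -0.232  0.409]
 [ 0.019 -0.674 -0.738  1.398]
 [ 0.     0.     0.     1.   ]] 519.6129349830238
side [[-0.953 -0.226  0.204  0.351]
 [-0.304  0.671 -0.677  0.916]
 [ 0.016 -0.707 -0.707  1.146]
 [ 0.     0.     0.     1.   ]] 499.90442971940183
[[ 0.    -0.95  -0.313  0.078]
 [ 1.     0.001 -0.    -0.   ]
 [ 0.    -0.313  0.95  -0.12 ]
 [ 0.     0.     0.     1.   ]] 308.54073998290227
0.022 0.15 [ 9.75261947e-01  2.21051905e-01 -6.22062480e-05 -4.32271285e-04] [-0.79382545  0.06420922 -0.20784779] 1.000725247727673
```

View pics/scene0.png

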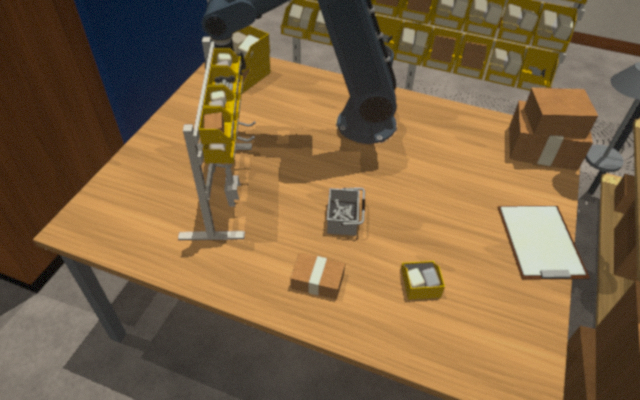

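View pics/side0.png

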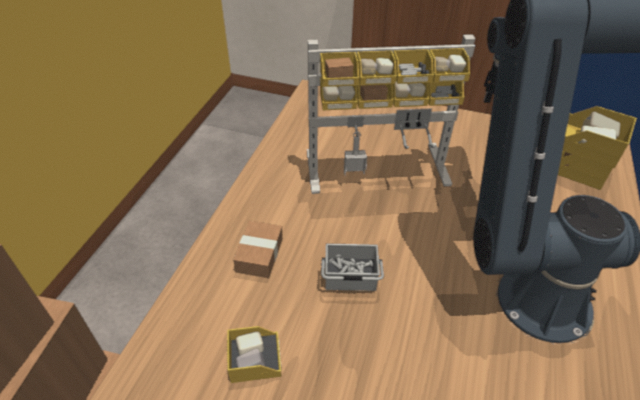

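View pics/wrist0.png

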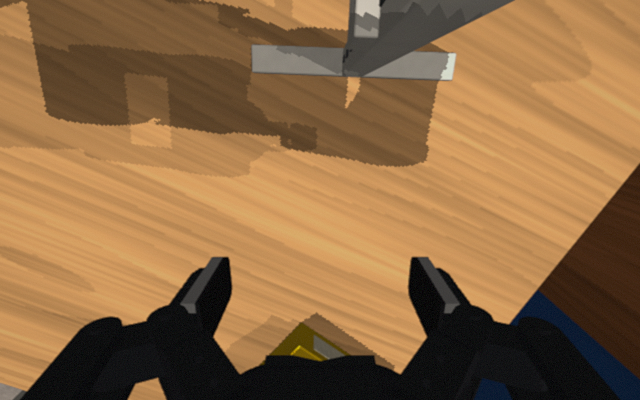

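Run:
```python
from h import *
crop('side0',300,30,480,200,4,'c1'); crop('side0',300,220,400,310,7,'c2'); crop('scene0',300,170,390,250,8,'c3')
crop('scene0',170,30,290,260,2.6,'c4')
```

```text
(no output)
```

View pics/c1.png

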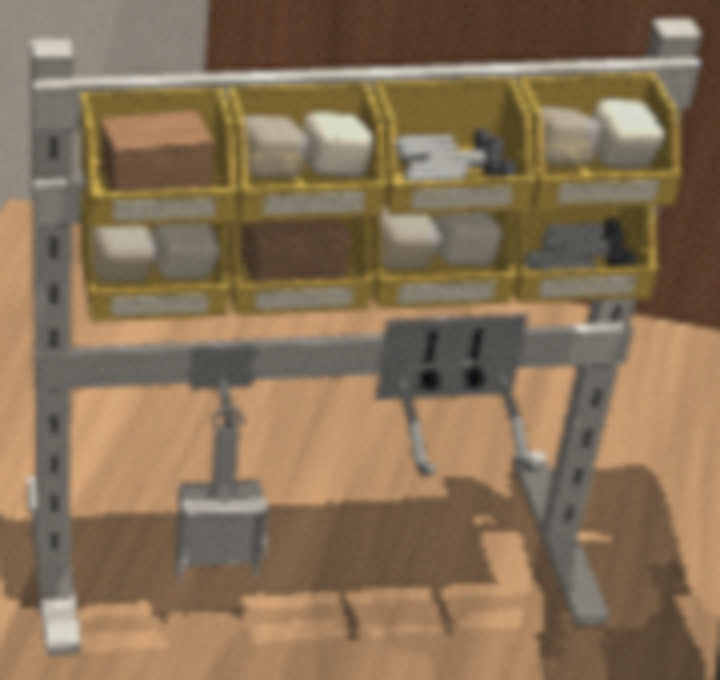

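View pics/c2.png

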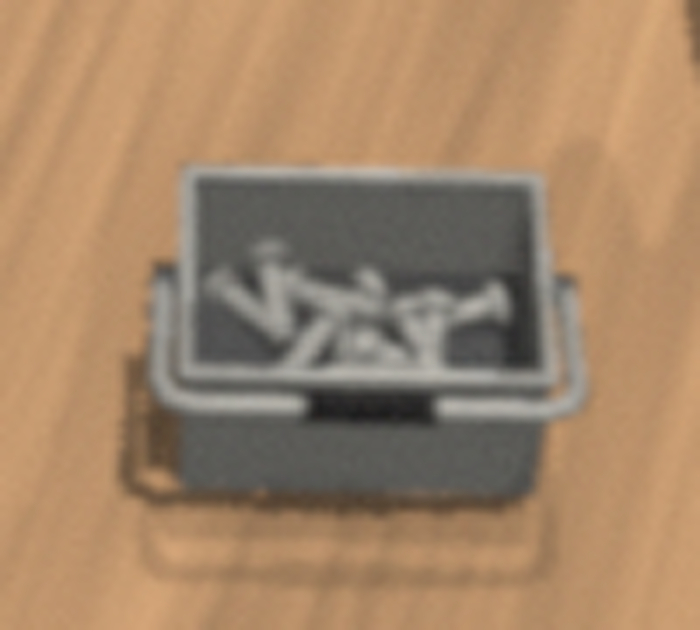

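View pics/c3.png

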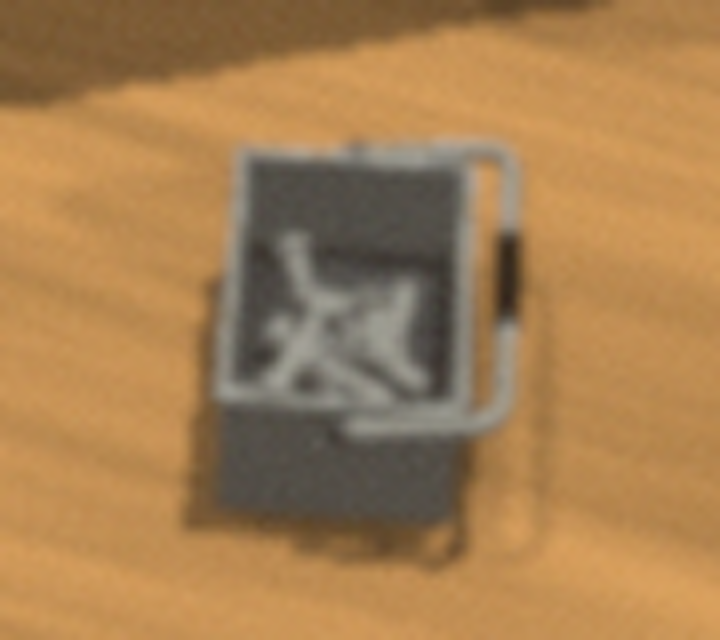

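View pics/c4.png

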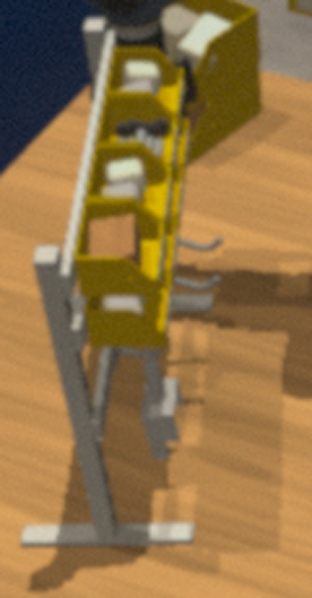

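Run:
```python
from h import *
W=cloud('side0')
def p(n,u,v,k=0,tag='side0'):
    W_=W if tag=='side0' else cloud(tag)
    print(n,np.nanmedian(W_[v-k:v+k+1,u-k:u+k+1].reshape(-1,3),0).round(3))
# rim corners
for n,a,b in [('rimTL',188,172),('rimTR',540,180),('rimBL',187,373),('rimBR',548,380),('sleeve',370,403),('barL',220,400),('barR',510,408)]:
    u=300+a/7;v=220+b/7; p(n,int(u),int(v),0)
for n,a,b in [('tipL',425,466),('tipR',535,460),('prL',415,420),('prR',515,420),('plateTL',390,325),('plateTR',522,320),('plateBL',382,392),('plateBR',520,392),('scoopTop',222,490),('scoopBot',222,560),('binlowR',640,295),('binlowL',100,312),('uprL',45,500),('upR',590,500),('footL',62,640),('railM',310,363)]:
    u=300+a/4;v=30+b/4; p(n,int(u),int(v),0)
for n,u,v in [('carton',258,242),('bin',250,345)]: p(n,u,v)
# bbox of objects near pail
m=(W[...,2]>0.06)&(W[...,2]<0.09)
sub=np.zeros_like(m); sub[225:300,315:390]=1
P=W[m&sub]; print('pail top pts',P.min(0),P.max(0),len(P))
```

```text
rimTL [0.606 0.059 0.08 ]
rimTR [0.471 0.015 0.078]
rimBL [0.577 0.152 0.078]
rimBR [0.445 0.112 0.078]
sleeve [0.507 0.147 0.084]
barL [0.56  0.162 0.081]
barR [0.457 0.13  0.079]
tipL [ 0.465 -0.282  0.204]
tipR [ 0.389 -0.307  0.209]
prL [ 0.484 -0.326  0.209]
prR [ 0.411 -0.361  0.201]
plateTL [ 0.519 -0.382  0.252]
plateTR [ 0.423 -0.424  0.25 ]
plateBL [ 0.518 -0.383  0.187]
plateBR [ 0.425 -0.684 -0.004]
scoopTop [ 0.62  -0.281  0.14 ]
scoopBot [ 0.621 -0.307  0.043]
binlowR [ 0.34  -0.371  0.328]
binlowL [ 0.7   -0.213  0.332]
uprL [ 0.77  -0.291  0.08 ]
upR [ 0.34  -0.533  0.004]
footL [ 0.726 -0.2    0.016]
railM [ 0.576 -0.364  0.217]
carton [0.797 0.095 0.058]
bin [0.689 0.396 0.057]
pail top pts [0.4304694  0.01221981 0.06001459] [0.60642206 0.1688909  0.08821832] 894
```

```bash
cat >> h.py <<'E'
from scipy.spatial.transform import Rotation as R
def rot(axis_xy, th, s):
    x=np.array([axis_xy[0],axis_xy[1],0.]); x/=np.linalg.norm(x)
    z=np.array([0,0,1.]); y=np.cross(z,x)
    tz=np.cos(th)*x-np.sin(th)*z; tx=s*y; ty=np.cross(tz,tx)
    return R.from_matrix(np.stack([tx,ty,tz],1)).as_quat()
E
python3 - <<'E'
from h import *
px=np.array([.29,-.957,0]); pc=np.array([.526,.085,0]); bar=np.array([.507,.147,.068])
hx=np.array([.4,-.916,0]); hm=np.array([.435,-.31,.19])
for s in (1,-1):
  for th in (10,25,45,60):
    t=np.radians(th)
    print(s,th)
    for n,p,a in [('bar',bar,px),('up',pc+[0,0,.136],px),('look',hm-hx*.25+[0,0,.2],hx),('hook',hm,hx)]:
      q=r.inverse_kinematics(p,rot(a,t,s)); print(n,None if q is None else np.round(q,2))
print(r.current_t())
E
```

```text
1 10
bar [ 0.63  1.01  1.66 -1.19  1.56  2.7 ]
up [ 0.52  0.86  1.76 -1.29  1.53  2.63]
look [ 0.35 -0.08  2.34 -1.47  1.42  2.26]
hook None
1 25
bar [ 0.6   0.89  1.72 -1.09  1.35  2.61]
up [ 0.48  0.74  1.79 -1.16  1.32  2.52]
look [ 0.28 -0.2   2.26 -1.23  1.26  1.99]
hook [-0.43  0.43  2.25  4.11  0.82  2.72]
1 45
bar [ 0.51  0.74  1.78 -0.91  1.07  2.43]
up [ 0.4   0.6   1.81 -0.93  1.07  2.29]
look [ 0.11 -0.28  2.14 -0.83  1.15  1.57]
hook [-0.51  0.3   2.14 -1.52  0.44  2.01]
1 60
bar [ 0.42  0.65  1.81 -0.7   0.88  2.21]
up [ 0.3   0.52  1.82 -0.68  0.93  2.03]
look [-0.06 -0.29  2.05 -0.51  1.17  1.26]
hook [-0.58  0.28  2.03 -0.66  0.46  1.12]
-1 10
bar [ 0.63  1.01  1.66 -1.19  1.56 -0.44]
up [ 0.52  0.86  1.76 -1.29  1.53 -0.51]
look [ 0.35 -0.08  2.34 -1.47  1.42 -0.89]
hook [-0.39  0.59  2.28  3.96  1.2  -0.2 ]
-1 25
bar [ 0.6   0.89  1.72 -1.09  1.35 -0.53]
up [ 0.48  0.74  1.79 -1.16  1.32 -0.62]
look [ 0.28 -0.2   2.26 -1.23  1.26 -1.16]
hook [-0.43  0.43  2.25  4.11  0.82 -0.42]
-1 45
bar [ 0.51  0.74  1.78 -0.91  1.07 -0.71]
up [ 0.4   0.6   1.81 -0.93  1.07 -0.86]
look [ 0.11 -0.28  2.14 -0.83  1.15 -1.57]
hook [-0.51  0.3   2.14 -1.52  0.44 -1.13]
-1 60
bar [ 0.42  0.65  1.81 -0.7   0.88 -0.93]
up [ 0.3   0.52  1.82 -0.68  0.93 -1.11]
look [-0.06 -0.29  2.05 -0.51  1.17 -1.89]
hook [-0.58  0.28  2.03 -0.66  0.46 -2.03]
0.15
```

Run:
```python
from h import *
r.move_linear([.125,-.265,.36],vel=.25)
hx=np.array([.4,-.916,0]); hm=np.array([.435,-.31,.2])
q=rot(hx,np.radians(55),-1)
p=hm-hx*.2+[0,0,.12]
print(r.inverse_kinematics(p,q))
r.move_to(p,q); print(r.current_t(),r.current_tool_pos(),r.current_q())
grab('wrist','w1')
```

```text
[-0.15308536 -0.17610438  2.17687518 -0.6659819   0.90138362 -1.77555686]
2.85 [ 0.3549686  -0.12715513  0.31989311] [-0.15412851 -0.17550444  2.1765054  -0.66557236  0.90171555 -1.77444983]
```

View pics/w1.png

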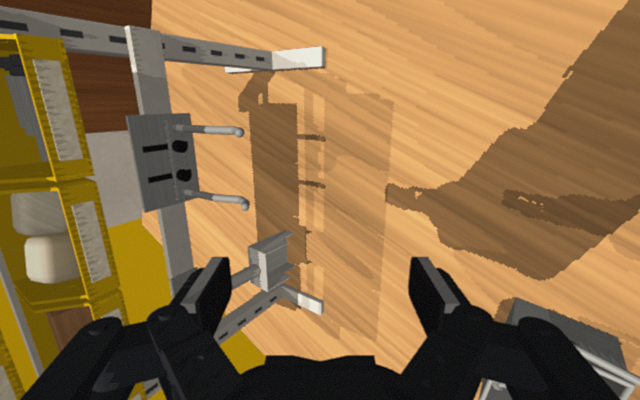

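Run:
```python
from h import *
crop('w1',120,100,270,220,5,'c5')
W=cloud('w1')
for n,u0,u1,v0,v1 in [('R',172,250,118,150),('L',176,256,180,218)]:
    S=W[v0:v1,u0:u1]; 
    P=S.reshape(-1,3); P=P[(P[:,2]>.15)&(P[:,2]<.26)]
    # hook frame
    a=np.radians(23.7); hx=np.array([np.sin(a),-np.cos(a),0]); hy=np.array([np.cos(a),np.sin(a),0])
    X=P@hx;Y=P@hy
    for b in np.arange(np.floor(X.min()*100)/100,X.max(),.008):
        m=(X>=b)&(X<b+.008)
        if m.sum()>3: print(n,round(b+.004,3),m.sum(),np.median(Y[m]).round(4),'top',np.percentile(P[m,2],90).round(4), 'med',np.median(P[m,2]).round(4),P[m].mean(0).round(3))
```

```text
R 0.434 27 0.2252 top 0.2059 med 0.2043 [ 0.382 -0.31   0.204]
R 0.442 45 0.2242 top 0.2075 med 0.2059 [ 0.383 -0.313  0.205]
R 0.45 7 0.2217 top 0.1982 med 0.1945 [ 0.384 -0.323  0.195]
R 0.458 22 0.2237 top 0.1966 med 0.1951 [ 0.389 -0.329  0.195]
R 0.466 58 0.2247 top 0.1962 med 0.1941 [ 0.393 -0.337  0.194]
R 0.474 62 0.2248 top 0.1996 med 0.1973 [ 0.397 -0.344  0.197]
R 0.482 53 0.2241 top 0.2019 med 0.2005 [ 0.399 -0.351  0.2  ]
R 0.49 56 0.2242 top 0.2054 med 0.2035 [ 0.403 -0.358  0.203]
R 0.498 39 0.2245 top 0.2065 med 0.2053 [ 0.406 -0.366  0.205]
R 0.506 40 0.2247 top 0.2074 med 0.206 [ 0.409 -0.373  0.206]
R 0.514 38 0.2241 top 0.2079 med 0.2072 [ 0.412 -0.38   0.207]
R 0.522 37 0.2243 top 0.2088 med 0.2078 [ 0.415 -0.388  0.208]
R 0.53 37 0.2245 top 0.2102 med 0.2089 [ 0.418 -0.395  0.209]
R 0.538 137 0.2438 top 0.2142 med 0.209 [ 0.437 -0.397  0.209]
R 0.546 180 0.2329 top 0.2148 med 0.2095 [ 0.432 -0.409  0.209]
R 0.554 263 0.2358 top 0.2029 med 0.1886 [ 0.437 -0.415  0.19 ]
L 0.434 19 0.3054 top 0.2064 med 0.2043 [ 0.455 -0.278  0.204]
L 0.442 48 0.3028 top 0.2075 med
[... 269 characters left out ...]
12  0.197]
L 0.482 49 0.3035 top 0.2018 med 0.2002 [ 0.472 -0.319  0.2  ]
L 0.49 50 0.3037 top 0.2051 med 0.2032 [ 0.475 -0.327  0.203]
L 0.498 35 0.3033 top 0.2062 med 0.2051 [ 0.478 -0.334  0.205]
L 0.506 35 0.3035 top 0.2069 med 0.2058 [ 0.481 -0.341  0.206]
L 0.514 36 0.303 top 0.2078 med 0.2069 [ 0.485 -0.349  0.206]
L 0.522 31 0.3032 top 0.2087 med 0.2079 [ 0.488 -0.356  0.208]
L 0.53 33 0.3028 top 0.2095 med 0.2087 [ 0.491 -0.363  0.208]
L 0.538 42 0.3016 top 0.2109 med 0.2094 [ 0.491 -0.373  0.209]
L 0.546 139 0.3009 top 0.2159 med 0.2109 [ 0.496 -0.381  0.21 ]
L 0.554 237 0.3047 top 0.2161 med 0.1999 [ 0.503 -0.385  0.2  ]
L 0.562 147 0.3329 top 0.2151 med 0.2094 [ 0.53 -0.38  0.21]
```

View pics/c5.png

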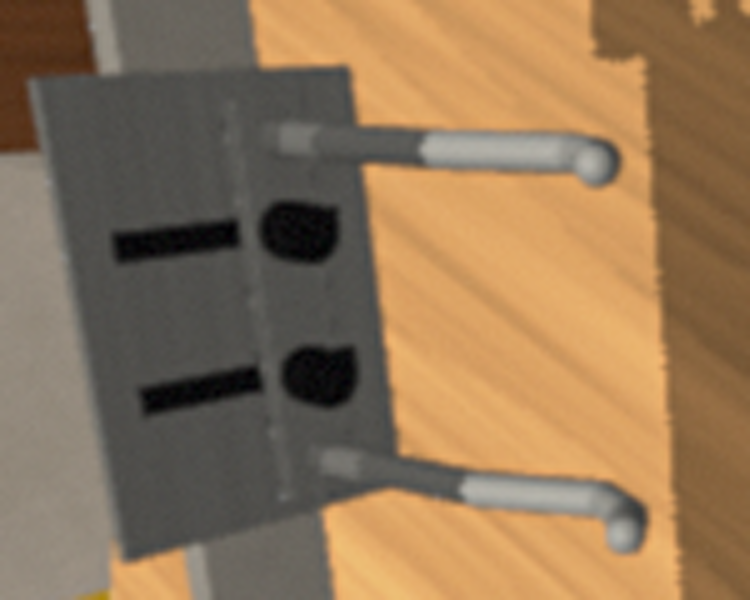

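Run:
```python
from h import *
px=np.array([.29,-.957,0]);
q=rot(px,np.radians(45),-1)
p=np.array([.515,.12,.07])-px*.17+[0,0,.19]
print(r.inverse_kinematics(p,q))
r.move_to(p,q); print(r.current_t(),r.current_tool_pos(),r.current_q())
grab('wrist','w2')
```

```text
[ 0.74528038  0.52828505  1.54855991 -0.6920278   1.4975796  -0.90968018]
4.475 [0.46613206 0.28169363 0.2605218 ] [ 0.74342226  0.52702482  1.54908727 -0.69222231  1.49734071 -0.91016897]
```

View pics/w2.png

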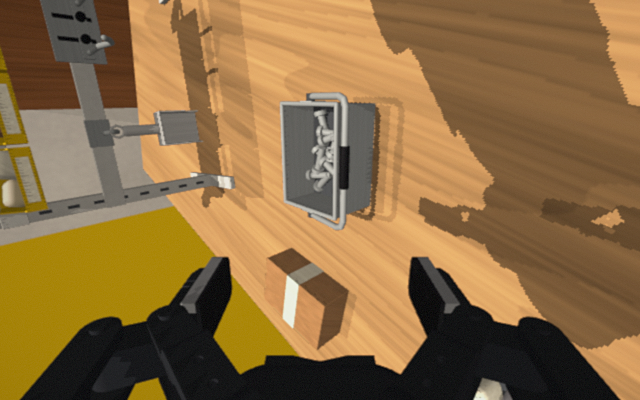

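Run:
```python
from h import *
W=cloud('w2'); im=cv2.imread('pics/w2.png').astype(int)
S=np.zeros((400,640),bool); S[85:235,275:385]=1
dark=(im.max(2)<45)&S&(W[...,2]>.055)&(W[...,2]<.09)
dark[:140]=0; dark[195:]=0
P=W[dark]; print('sleeve',len(P),np.median(P,0).round(4),P.min(0).round(3),P.max(0).round(3))
m=S&(W[...,2]>.055)&(W[...,2]<.1)
A=W[m]; 
rect=cv2.minAreaRect(A[:,:2].astype(np.float32)); print(rect)
print('bar rows')
for v in range(95,225,8):
    us=np.where(S[v]&(W[v,:,2]>.055)&(W[v,:,2]<.1))[0]
    u=us.max()-3; print(v,us.min(),us.max(),W[v,u].round(4), 'rimfar',W[v,us.min()+2].round(4))
crop('w2',270,80,400,240,4,'c6')
```

```text
sleeve 378 [0.5003 0.1472 0.0831] [0.477 0.136 0.076] [0.523 0.157 0.086]
((0.5177178382873535, 0.09070026874542236), (0.16430775821208954, 0.12576691806316376), 16.77895736694336)
bar rows
95 306 343 [0.428  0.1157 0.081 ] rimfar [0.4448 0.0589 0.073 ]
103 280 347 [0.4341 0.1238 0.081 ] rimfar [0.4676 0.0176 0.0774]
111 280 348 [0.441  0.1291 0.0827] rimfar [0.4785 0.0174 0.0752]
119 280 348 [0.4492 0.1309 0.0816] rimfar [0.4887 0.02   0.0754]
127 281 348 [0.4571 0.1341 0.0821] rimfar [0.4988 0.0236 0.0746]
135 281 347 [0.4658 0.1355 0.0821] rimfar [0.5094 0.0261 0.0746]
143 281 347 [0.4741 0.1382 0.082 ] rimfar [0.5198 0.0294 0.0752]
151 282 349 [0.4819 0.1429 0.0809] rimfar [0.5299 0.0342 0.0752]
159 282 348 [0.4901 0.1458 0.0827] rimfar [0.5411 0.0366 0.075 ]
167 282 348 [0.4985 0.149  0.0831] rimfar [0.5522 0.0398 0.0754]
175 283 348 [0.5086 0.1502 0.0806] rimfar [0.5634 0.0436 0.0744]
183 283 348 [0.5172 0.1538 0.0813] rimfar [0.5746 0.0472 0.0751]
191 283 346 [0.5273 0.1546 0.082 ] rimfar [0.5862 0.0505 0.0755]
199 284 346 [0.5368 0.1575 0.0817] rimfar [0.5973 0.0553 0.0753]
207 297 346 [0.5453 0.1616 0.083 ] rimfar [0.5925 0.086  0.0771]
215 308 345 [0.5567 0.1625 0.0817] rimfar [0.5954 0.1054 0.0727]
223 323 345 [0.5664 0.1658 0.0817] rimfar [0.5862 0.1378 0.0775]
```

View pics/c6.png

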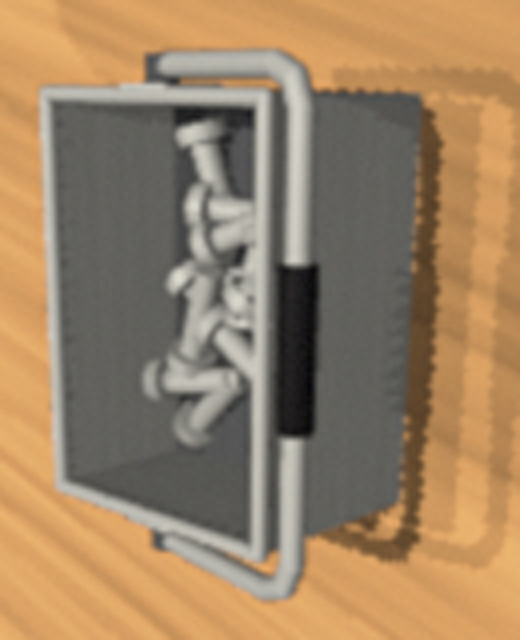

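Run:
```python
from h import *
r.set_gripper(0.27); print(r.current_opening(), r.current_t())
d=grab('wrist','w3')
for tag in ('w2','w3'):
    d=np.load(f'pics/{tag}.npz'); z=d['depth']; v,u=np.mgrid[:400,:640]
    c=np.stack([(u-d['cx'])/d['fx']*z,(v-d['cy'])/d['fy']*z,z,np.ones_like(z)],-1)@d['mount'].T
    m=(z>0)&(c[...,2]<.04)&(abs(c[...,1])<.07)&(abs(c[...,0])<.014)
    P=c[m]
    for sg in (1,-1):
        Q=P[P[:,1]*sg>0]; 
        print(tag,sg,len(Q),'tipmax',np.sort(Q[:,2])[-5:].round(4),'inner y',np.abs(Q[Q[:,2]>.0])[:,1].min().round(4) if (Q[:,2]>0).any() else None)
```

```text
0.2687779349610657 5.1417
w2 1 11430 tipmax [0.0089 0.009  0.0091 0.0091 0.0098] inner y 0.0425
w2 -1 11908 tipmax [0.0088 0.0089 0.0094 0.0095 0.0097] inner y 0.0421
w3 1 11103 tipmax [0.0212 0.0213 0.0215 0.0216 0.0219] inner y 0.0116
w3 -1 11491 tipmax [0.0216 0.0217 0.0217 0.0217 0.0219] inner y 0.0112
```

View pics/w3.png

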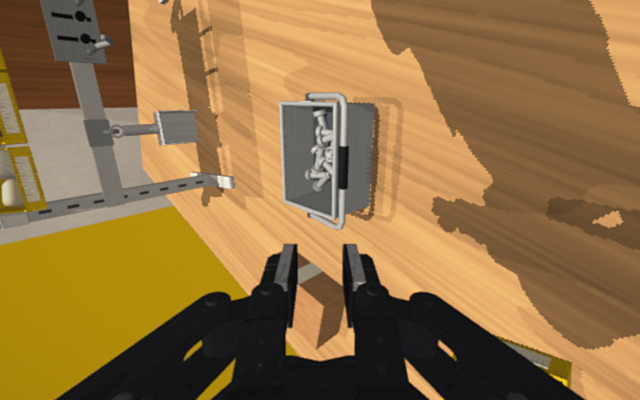

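```bash
cat >> h.py <<'E'
a=np.radians(17.); px=np.array([np.sin(a),-np.cos(a),0]); py=np.array([np.cos(a),np.sin(a),0]); pc=.073*px+.5215*py
def barpos(phi,rad=.068): return pc+[0,0,.068]+rad*(-np.cos(phi)*px+np.array([0,0,np.sin(phi)]))
def tzv(ax,th): return np.cos(th)*ax-np.sin(th)*np.array([0,0,1.])
E
python3 - <<'E'
from h import *
th=np.radians(25); q=rot(px,th,-1); b=barpos(.15)
pre=b-.10*tzv(px,th)
r.move_to(pre,q)
print(r.current_t(),r.current_tool_pos()-pre,r.current_contact_force())
r.move_linear(b-.03*tzv(px,th),vel=.1)
r.move_linear(b-.014*tzv(px,th),vel=.04)
print(r.current_t(),np.round(r.current_contact_force(),2))
grab('wrist','w4');grab('side','s4')
crop('s4',300,190,440,310,5,'c7')
E
```

```text
5.8333 [0.00059148 0.00074967 0.00103205] [ 0.60636363 -0.37190354  0.92193889]
7.2333 [ 0.1  -0.29  0.06]
```

View pics/w4.png

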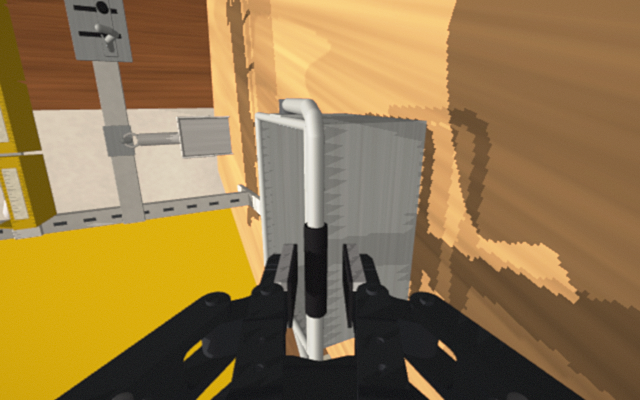

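View pics/c7.png

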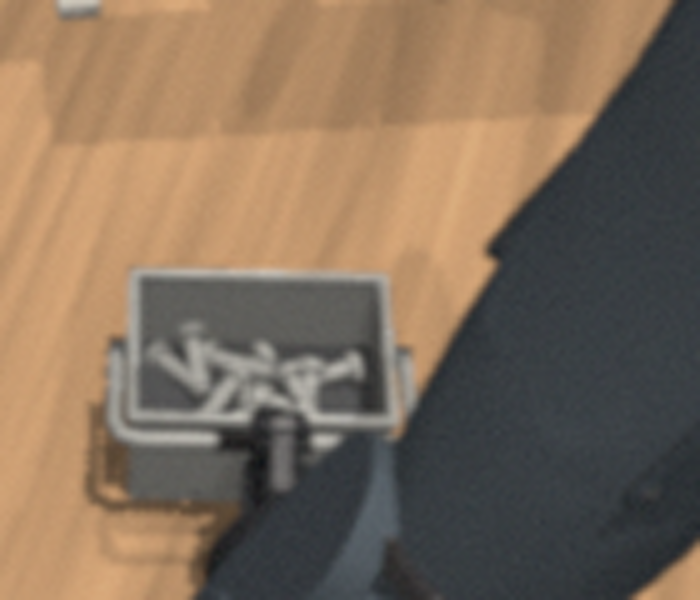

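Run:
```python
from h import *
N=9
for i in range(1,N+1):
    f=i/N; phi=.15+f*(1.57-.15); th=np.radians(25+30*f); off=.014-.010*f
    r.move_linear(barpos(phi)-off*tzv(px,th),rot(px,th,-1),vel=.06)
    print(round(r.current_t(),2),np.round(r.current_contact_force(),2))
grab('wrist','w5');grab('side','s5')
crop('s5',300,190,440,310,5,'c8')
```

```text
7.67 [0.2  0.02 0.31]
8.02 [-0.56 -0.1   0.25]
8.36 [-0.93  0.06 -0.12]
8.7 [-0.02  0.24 -0.17]
9.04 [-0.8  -0.79 -0.34]
9.38 [-0.54 -0.84 -0.54]
9.72 [-0.14  0.59  0.79]
10.07 [-0.3   0.11 -0.45]
10.41 [-0.16 -0.01 -0.91]
```

View pics/w5.png

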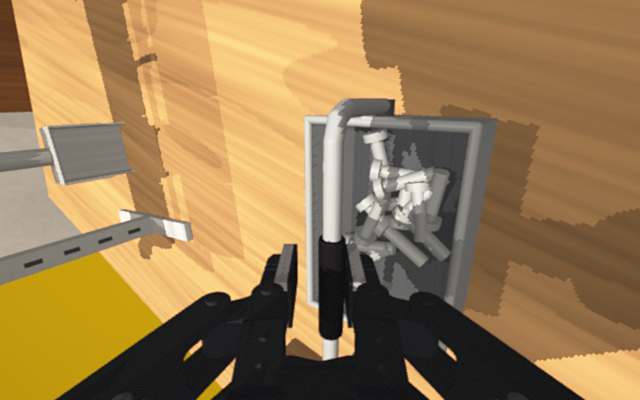

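View pics/c8.png

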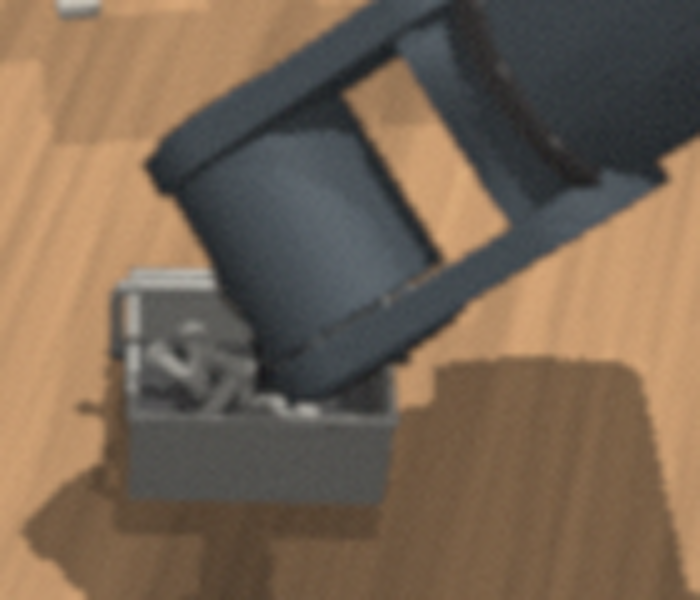

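Run:
```python
from h import *
r.set_gripper(0.0,squeeze=50)
print(r.current_t(),r.current_opening(),np.round(r.current_contact_force(),2))
r.sleep(.4)
print(r.current_t(),r.current_opening(),np.round(r.current_contact_force(),2),r.current_tool_pos())
grab('wrist','w6'); grab('scene','sc6'); crop('sc6',280,130,400,260,5,'c9')
W=cloud('w6');im=cv2.imread('pics/w6.png').astype(int)
for v in range(110,360,15):
    row=[u for u in range(290,370) if .11<W[v,u,2]<.16 and im[v,u].min()>90]
    if row: u=int(np.median(row)); print(v,u,W[v,u].round(4),(W[v,u]@px).round(4),(W[v,u]@py).round(4))
```

```text
10.7667 0.11930947153322924 [-1.45  2.11 -1.58]
11.1667 0.12409074773418019 [-0.95  1.72 -2.75] [0.51927411 0.08492977 0.13913473]
110 336 [0.4449 0.0637 0.1296] 0.0691 0.4441
125 322 [0.4504 0.0639 0.1373] 0.0705 0.4494
140 319 [0.456  0.065  0.1384] 0.0712 0.4551
155 320 [0.4612 0.0674 0.1389] 0.0704 0.4608
170 320 [0.467  0.0692 0.139 ] 0.0703 0.4668
185 320 [0.4731 0.0709 0.1386] 0.0705 0.4731
200 320 [0.4794 0.0726 0.1383] 0.0707 0.4796
215 320 [0.4853 0.0749 0.139 ] 0.0703 0.486
230 319 [0.492  0.0765 0.1392] 0.0706 0.4928
245 301 [0.5116 0.065  0.1306] 0.0874 0.5083
260 335 [0.5056 0.0854 0.1331] 0.0661 0.5085
275 343 [0.5029 0.0943 0.1416] 0.0569 0.5085
335 319 [0.5426 0.0931 0.1406] 0.0696 0.5461
350 319 [0.5531 0.0952 0.1391] 0.0706 0.5568
```

View pics/w6.png

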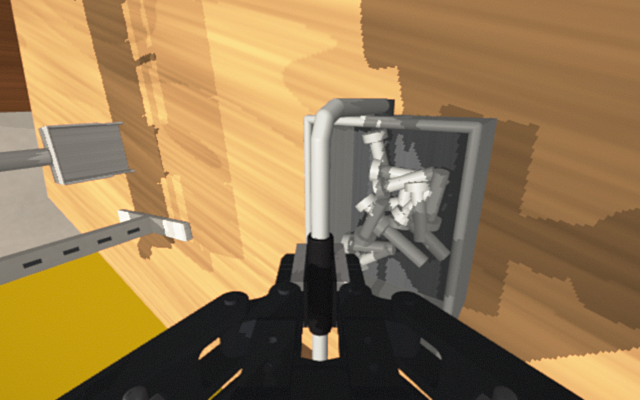

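View pics/c9.png

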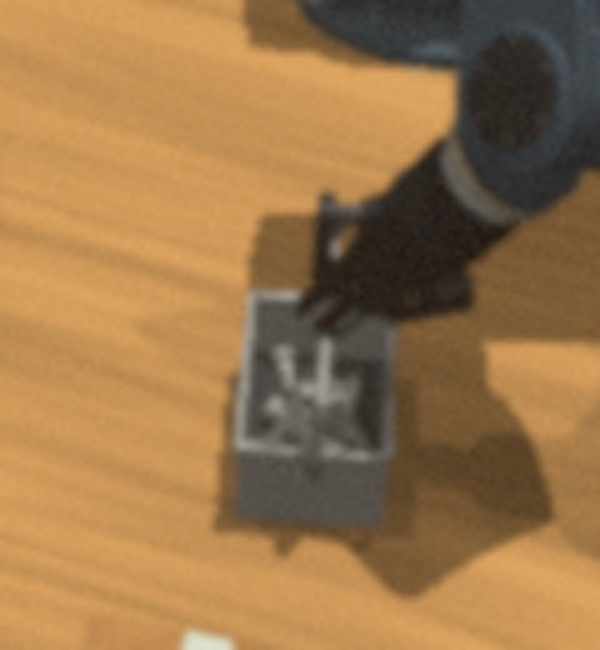

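```bash
cat >> h.py <<'E'
ah=np.radians(23.7); hx=np.array([np.sin(ah),-np.cos(ah),0]); hy=np.array([np.cos(ah),np.sin(ah),0])
TH=np.radians(55); QH=rot(hx,TH,-1)
def hk(X,z,Y=.264): return X*hx+Y*hy+np.array([0,0,z])-.003*tzv(hx,TH)
E
python3 - <<'E'
from h import *
p=np.array(r.current_tool_pos())
r.move_linear(p+[0,0,.03],vel=.05); 
r.move_linear(p+[0,0,.11],vel=.1); r.sleep(.5)
print(r.current_t(),np.round(r.current_contact_force(),2),r.current_opening())
pre=hk(.35,.24); print(r.inverse_kinematics(pre,QH),r.inverse_kinematics(hk(.464,.2),QH))
mid=(p+pre)/2; mid[2]=.24
r.move_linear(pre,QH,vel=.12); r.sleep(.5)
print(r.current_t(),np.round(r.current_contact_force(),2),r.current_q(),np.array(r.current_tool_pos())-pre)
for n in ('wrist','side','scene'): grab(n,n[:2]+'7')
crop('si7',290,40,510,240,3.5,'c10'); crop('sc7',170,40,300,240,3,'c11')
E
```

```text
13.4667 [ 0.64  0.34 -6.97] 0.12080164118074457
[-0.39444973  0.03302834  2.20945405 -0.80222778  0.58381918 -1.76548036] [-0.58357355  0.25452112  2.06856961 -0.85831475  0.42387824 -1.8426307 ]
16.85 [-0.09 -0.08 -7.15] [-0.39440901  0.03304316  2.20949038 -0.80222203  0.58384231 -1.76548242] [-1.39587811e-05  2.18889913e-05 -2.26820314e-05]
```

View pics/wr7.png

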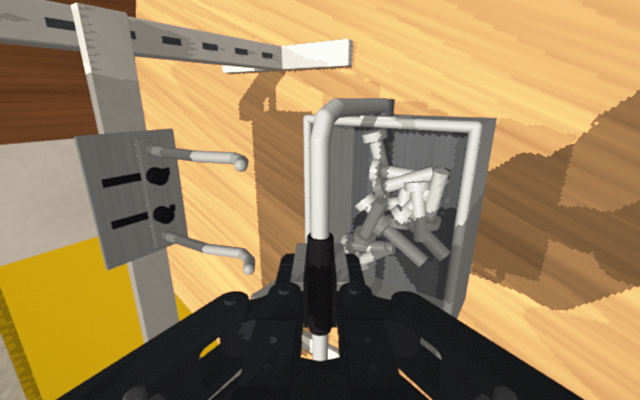

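View pics/c10.png

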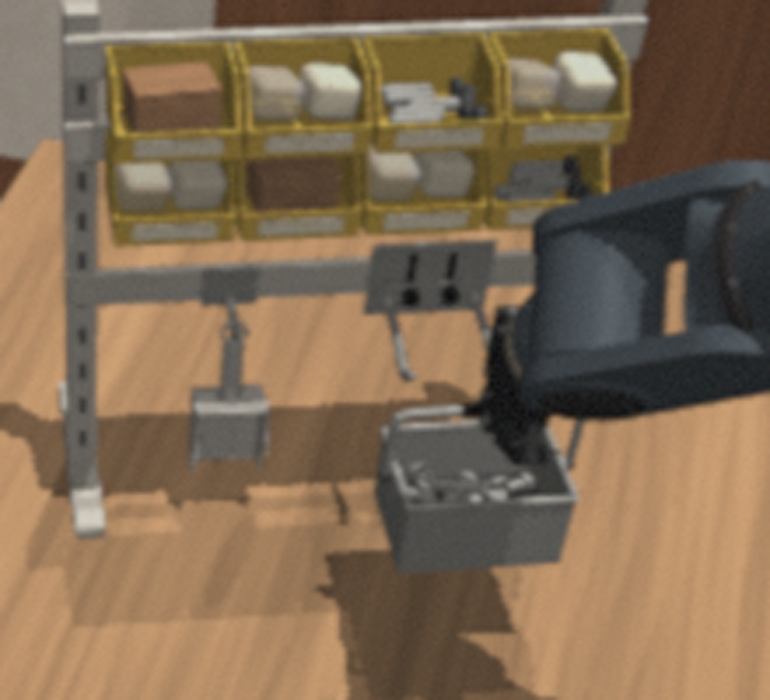

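View pics/c11.png

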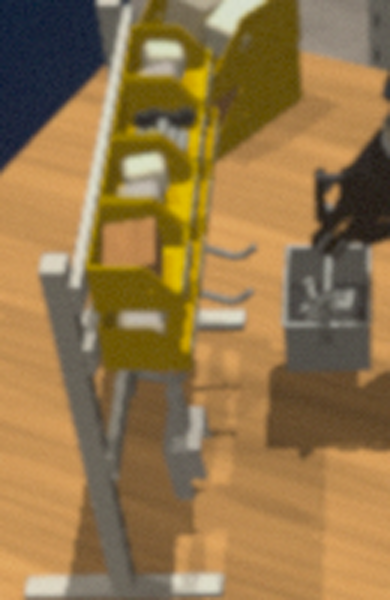

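Run:
```python
from h import *
W=cloud('wr7')
for n,u0,u1,v0,v1 in [('R',150,252,140,175),('L',165,262,225,275)]:
    P=W[v0:v1,u0:u1].reshape(-1,3); P=P[(P[:,2]>.17)&(P[:,2]<.23)]
    X=P@hx;Y=P@hy
    for b in np.arange(.43,.535,.006):
        m=(X>=b)&(X<b+.006)
        if m.sum()>3: print(n,round(b+.003,3),m.sum(),np.median(Y[m]).round(4),np.percentile(P[m,2],90).round(4),P[m,2].max().round(4))
    print(X.min())
# bar line
w=W[130:230,310:330]; m=(w[...,2]>.22)&(w[...,2]<.26); P=w[m]; k=np.polyfit(P@hy,P@hx,1); print('bar slope in hook frame deg',np.degrees(np.arctan(k[0])),'z',np.median(P[:,2]),'X',np.median(P@hx))
zz=np.polyfit(P@hy,P[:,2],1);print('roll',np.degrees(zz[0]))
```

```text
R 0.439 148 0.2245 0.2072 0.2082
R 0.445 32 0.2216 0.2054 0.2074
R 0.451 21 0.2215 0.1978 0.1982
R 0.457 39 0.223 0.197 0.1976
R 0.463 62 0.2238 0.1949 0.1953
R 0.469 92 0.2245 0.1968 0.1978
R 0.475 90 0.2242 0.1992 0.2004
R 0.481 89 0.224 0.2014 0.2025
R 0.487 90 0.2243 0.204 0.2056
R 0.493 70 0.2239 0.2058 0.2066
R 0.499 60 0.2235 0.2064 0.2072
R 0.505 55 0.224 0.2069 0.2074
R 0.511 58 0.2238 0.2076 0.2082
R 0.517 55 0.2236 0.2083 0.209
R 0.523 52 0.224 0.2088 0.2096
R 0.529 56 0.2237 0.2097 0.2103
R 0.535 50 0.2234 0.2102 0.2152
0.4351074757886236
L 0.439 118 0.3037 0.207 0.2082
L 0.445 63 0.3016 0.2052 0.2072
L 0.451 44 0.3015 0.1986 0.2016
L 0.457 50 0.3019 0.1964 0.1969
L 0.463 57 0.3021 0.1946 0.1955
L 0.469 80 0.3032 0.1964 0.1975
L 0.475 78 0.3031 0.1988 0.2
L 0.481 74 0.303 0.2011 0.2021
L 0.487 75 0.3028 0.2037 0.2047
L 0.493 65 0.3025 0.2056 0.2062
L 0.499 54 0.3023 0.2063 0.2066
L 0.505 53 0.3025 0.2066 0.2072
L 0.511 54 0.302 0.2075 0.2087
L 0.517 46 0.3021 0.208 0.2085
L 0.523 53 0.3023 0.2085 0.2095
L 0.529 46 0.3022 0.2092 0.21
L 0.535 46 0.3017 0.2101 0.2104
0.4362551173657748
bar slope in hook frame deg -0.10047985980192088 z 0.24203417908515767 X 0.34786521191672093
roll 0.13286975301182807
```

Run:
```python
from h import *
X,Y=.463,.2632
r.move_linear(hk(.40,.230,Y),vel=.1); print(np.round(r.current_contact_force(),2))
r.move_linear(hk(X,.230,Y),vel=.05); r.sleep(.3); print(np.round(r.current_contact_force(),2))
r.move_linear(hk(X,.208,Y),vel=.03); r.sleep(.3); f=r.current_contact_force(); print(r.current_t(),np.round(f,2))
z=.208
while z>.194:
    z-=.001; r.move_linear(hk(X,z,Y),vel=.01); r.sleep(.15)
    f=np.array(r.current_contact_force()); print(round(r.current_t(),2),round(z,4),np.round(f,2))
    if f[2]>-4.5 or np.linalg.norm(f[:2])>8: break
for n in ('wrist','side','scene'): grab(n,n[:2]+'8')
crop('si8',290,40,510,240,3.5,'c12'); crop('sc8',170,40,300,240,3,'c13')
```

```text
[-0.88 -0.56 -6.54]
[ 0.08  0.48 -6.87]
20.55 [-0.27  0.   -7.15]
20.95 0.207 [-0.13 -0.74 -6.43]
21.35 0.206 [-0.36  0.25 -7.42]
21.75 0.205 [-0.3  -0.24 -7.71]
22.15 0.204 [-0.53  0.23 -6.73]
22.55 0.203 [-0.42 -0.39 -6.31]
22.95 0.202 [ 0.87  0.17 -7.15]
23.35 0.201 [ 0.58 -0.22 -6.95]
23.75 0.2 [-0.32 -0.19 -7.26]
24.15 0.199 [-0.61 -1.25 -5.39]
24.55 0.198 [-1.84 -0.11  4.84]
```

View pics/wr8.png

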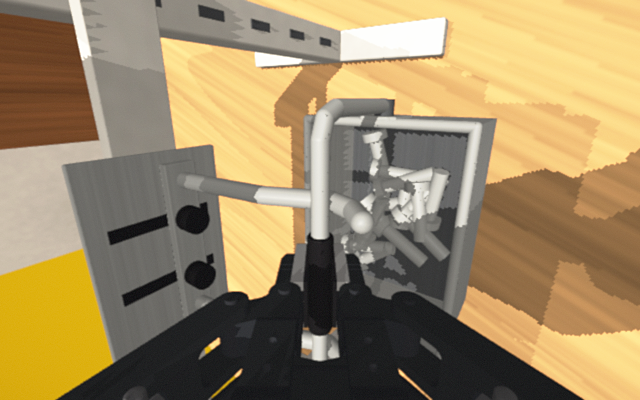

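View pics/c13.png

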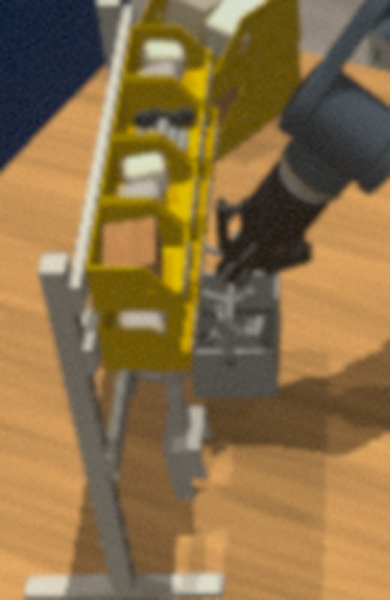

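Run:
```python
from h import *
X,Y=.463,.2632
r.move_linear(hk(X,.1984,Y),vel=.01); r.sleep(.5); print(r.current_t(),[np.round(r.current_contact_force(),2) for _ in range(3)])
r.set_gripper(0.33); r.sleep(.5); print(r.current_t(),r.current_opening(),np.round(r.current_contact_force(),2))
grab('wrist','wr9')
```

```text
25.45 [array([ 1.18, -4.04,  5.28]), array([ 1.18, -4.04,  5.28]), array([ 1.18, -4.04,  5.28])]
26.2667 0.3301089189297031 [ 0.04 -1.11 -0.12]
```

View pics/wr9.png

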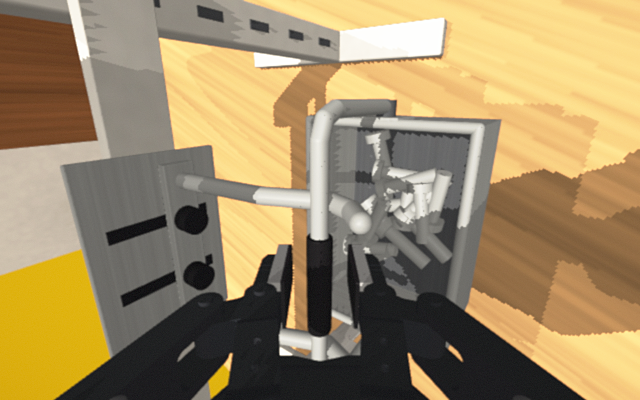

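Run:
```python
from h import *
X,Y=.463,.2632
p=hk(X,.1984,Y)
r.move_linear(p-.04*tzv(hx,TH),vel=.04); print(np.round(r.current_contact_force(),2))
r.move_linear(p-.16*tzv(hx,TH),vel=.12); r.sleep(1.0); print(r.current_t(),np.round(r.current_contact_force(),2))
for n in ('wrist','side','scene'): grab(n,n[:2]+'10')
crop('si10',290,40,510,240,3.5,'c14'); crop('sc10',170,40,300,240,3,'c15')
```

```text
[-0.02  0.02  0.32]
29.6167 [-0.23 -0.29  0.43]
```

View pics/wr10.png

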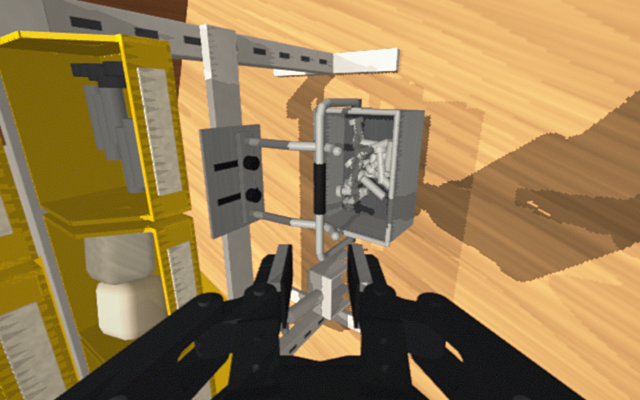

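View pics/c14.png

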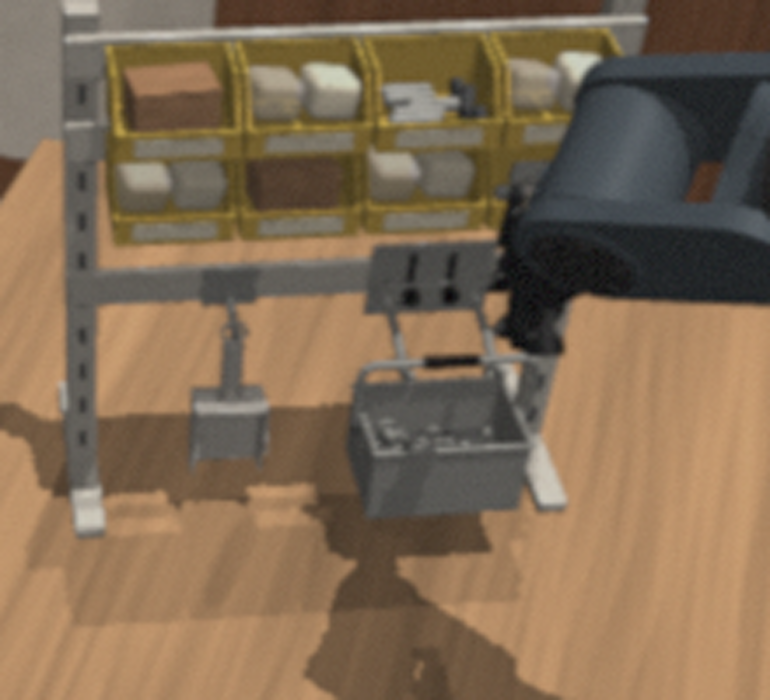

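View pics/c15.png

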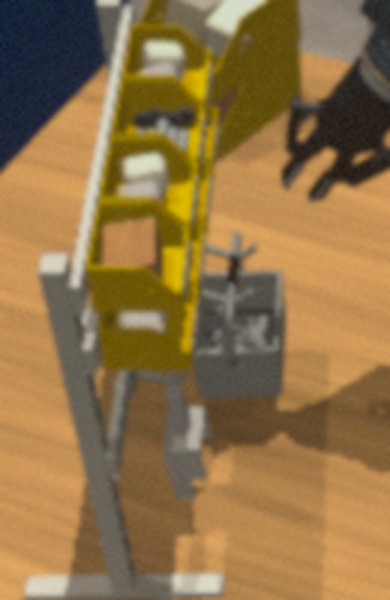

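Run:
```python
from h import *
r.sleep(1.0); grab('wrist','wr11')
for t in ('wr10','wr11'):
    W=cloud(t); im=cv2.imread(f'pics/{t}.png').astype(int)
    m=np.zeros((400,640),bool); m[160:216,310:332]=1
    P=W[m&(im.max(2)<45)&(W[...,2]>.18)&(W[...,2]<.22)]
    print(t,'sleeve',(P@hx).mean().round(4),(P@hy).mean().round(4),P[:,2].max().round(4),len(P))
    for n,(u,v) in dict(nearR=(393,114),nearL=(388,241),farR=(331,111)).items():
        S=W[v-4:v+5,u-6:u+7].reshape(-1,3); S=S[(S[:,2]>.1)&(S[:,2]<.18)]
        i=np.argsort(S[:,2])[-8:]; s=S[i].mean(0); print(n,s@hx,s@hy,s[2])
a=cv2.imread('pics/wr10.png').astype(int);b=cv2.imread('pics/wr11.png').astype(int)
print(abs(a-b)[90:260,300:430].mean(),abs(a-b)[90:260,430:600].mean())
```

```text
wr10 sleeve 0.4601 0.2622 0.2052 520
nearR 0.41721435799214285 0.1953292908836621 0.14211279683273917
nearL 0.4157064476976594 0.3296419227441498 0.14187868799834627
farR 0.4856733402839298 0.194084049937901 0.1395227819448604
wr11 sleeve 0.4602 0.2623 0.2054 521
nearR 0.4159619085631176 0.19574465445795539 0.14200261495128255
nearL 0.41471461225716677 0.3288742622428007 0.14194865138865861
farR 0.4866370203288326 0.19436591220564542 0.13899923131755004
1.2900452488687784 1.149757785467128
```

Run:
```python
from h import *
A=cloud('side0');B=cloud('si10')
for n,s in dict(scoop=(slice(150,172),slice(346,366)),carton=(slice(235,250),slice(250,270)),bin=(slice(340,360),slice(240,265))).items():
    print(n,np.nanmedian(A[s].reshape(-1,3),0).round(3),np.nanmedian(B[s].reshape(-1,3),0).round(3))
print(r.current_t()); r.hand_in()
```

```text
scoop [ 0.62  -0.299  0.087] [ 0.62  -0.299  0.087]
carton [0.792 0.095 0.061] [0.791 0.097 0.061]
bin [0.681 0.402 0.052] [0.681 0.401 0.052]
30.8167
the job is handed in; nothing more can be done
```

The pail is hanging on the double hook by its bail, and I handed the job in at 30.8 s; the hand-in reports no verdict.

- **What I did:** I swung the folded bail upright with the sleeve caged loosely between the fingers, the pail still on the bench. I then gripped the sleeve, carried the pail to the hook with the gripper tilted clear of the bins, and passed the bar over the prong tips. I lowered it in 1 mm steps until the hook took the weight, held it there for over half a second, then opened the fingers and backed out along their own line.
- **Loads:** the pail weighs about 7 N. In the seat the wrist force rose from about -7 N to about +5 N, so the hook carried about 12 N, well under the 35 N limit. That is a little more than the pail's weight, and backing off 0.4 mm before opening did not reduce it.
- **Pail at the end:** two wrist pictures about a second apart show the bar in the seat on both prongs. Its middle is about 1 mm from midway between them, the pail is within roughly 3 degrees of level, and it is not moving.
- **Everything else:** the robot was touching nothing. By the side camera, the scoop, the carton and the loose bin are within 2 mm of their starting places, which is the calibration error.
- **One disagreement:** the folded bail looked about 10 mm higher at its crossbar than "level" would give, so I started the swing from about 0.15 rad. None of my checks failed.

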